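# Index a tube carousel to its first reading station

## Task

The tube carousel is locked at its loading position by the spring index pin under the black knob. Draw the pin by its knob, turn the carousel anticlockwise (seen from above) to the next hole, which brings a tube in front of the reading head, and let the pin drop fully home so that it locks the carousel there; do not go past that hole. The hole has to be found by feel: let the pin ride lightly on the ring and stop as soon as it drops in, never forcing the carousel round against a pin that is in a hole, and leave the things standing round it where they are.

Things in the scene. Friction and masses are not known exactly. Their poses are not given: they have to be found in the camera images.
- carousel: Tube carousel: round grey foot, 254 mm across, fixed to the bench, a flat steel index ring on it (ring top 30 mm up) and an aluminium tube turret turning over it. Origin: centre of its underside, on the turning axis; z up. Tubes stand up to 132 mm high within 56 mm of the axis, none next to the knob. At the start the knob's arm points 22.5 deg clockwise (from above) of the -x axis.
- turret (a joint): Turret angle, rad: 0 at loading (start), grows anticlockwise from above. A long slot in the ring round the loading hole ends by 0.41: keep the pin drawn past it. The next hole, 10 mm wide, is in the adjustable ring with the white reading head, opposite the head: anywhere from 0.61 to 0.96 rad, not measured. More holes follow every 0.785 rad. Drag at the knob about 1 N; the turret stays where left.
- index_pin (a joint): Height of the pin, m: 0 = fully home in a hole, 0.010 to 0.011 = its tip rides on the ring, 0.016 = stop. Above 0.0115 it is clear and the turret turns freely. A spring pushes it down: 4.5 N at 0, 7 N riding, 8 N at the stop. Steel pin, 8 mm thick, round tip, 1 mm of play each way in a hole; it slides freely up and down in the arm and is one with the knob.
- knob (a point): Middle of the fluted black pull knob: upright cylinder, 22 mm across, 24 mm of grip height (from 12 mm below to 12 mm above this point), top 14.5 mm above it, on the pin's own axis, 108 mm from the turning axis, 88 mm above the bench when the pin is home. It rises with the pin and goes round with the turret. Under it (21 mm down and lower) is a hexagon sleeve, 21 mm wide, on a 30 mm wide arm.
- timer_mid (a point): Centre of a loose white bench timer, 52 x 72 x 34 mm, beside the carousel: leave alone.
- oil_bottle_mid (a point): Centre of a small loose amber bottle with a black cap, 31 mm across, 68 mm high, beside the carousel: leave alone.
- slip_box_mid (a point): Centre of a loose white box of cover slips, 33 x 33 x 16 mm, in front of the carousel: leave alone.

How it is judged (in metres and radians):
On the way:
1. the pin is drawn out of the loading hole and the carousel turned off it (value of joint index_pin above 0.009 m and value of joint turret above 0.35 rad), for 0.1 s.
At the end, for the whole second after the job is handed in: The pin is home (within 1.5 mm) in the first hole after the loading hole (turret between 0.57 and 1.0 rad), and the carousel stands still (value of joint index_pin below 0.0015 m and value of joint turret between 0.57 and 1 rad and velocity of joint turret between -0.05 and 0.05 rad/s); the robot touches nothing.
It fails at once if the pin is pressed against its hole or the ring with more than 25 N (contact force between any of index_pin_c0, index_pin_c1, index_pin_c2 and anything else above 25 N).
It fails at once if the timer, the small bottle or the cover slip box is moved more than 20 mm (distance of any of timer_mid, oil_bottle_mid, slip_box_mid from where it was at the start of the episode above 0.02 m).
It also fails if it takes over 51 s, if anything falls off the work surface, if the arm or the gripper's body presses on something with over 40 N, if the wrist force passes 120 N, or if a joint passes its speed limit or range.

## Robot

A 6-joint arm with a two-finger parallel gripper is mounted at the origin on a cart in front of the work surface, level with it; the furniture and walls round the work are solid. World frame = base frame: x ahead of the robot, y to its left, z up, the work surface at z = 0. Lengths are in mm, angles in rad, forces in N, time in s.
With the tool pointing down it reaches from about 300 to 875 mm from the base axis. Payload 4.2 kg.
Tool frame: the origin (TCP) lies midway between the tips of the shut fingers; the grasp point (between the pads) lies 19 mm behind it; x points along the fingers, y is the direction in which the jaws open and shut, and the axes are right-handed (so a half turn about x gives the same grasp; the last joint's range is limited). The gripper opens to 85 mm and grips with 20 to 120 N. Pads are 22 mm wide; open, the fingers measure 114 mm over their backs; the gripper's body (76 mm by 85 mm) begins 54 mm behind the grasp point. The pads swing forward as they close: fully open they stand 13 mm farther back than shut.
Start: joints at [-1.186, 0.32, 1.565, -0, 1.257, -0.02], TCP at [226.459, -528.543, 231.338] pointing down, gripper open.
Joint ranges: [-3.11, 3.11], [-0.84, 2.01], [0.21, 2.61], [-1.34, 4.49], [0.05, 2.63], [-2.56, 2.56]. Speed limits (rad/s): [2.57, 2.57, 3.14, 3.14, 3.14, 3.14].

## Interface

Orientations are given as a unit quaternion [x, y, z, w].
In Python, from bench import ctrl, imaging, spot_in, spot_point gives the robot as it stands. The module is installed in compiled form; this text tells all that it offers.
- The arm moves only by the tool apply_moves, never from a script. Its argument "plan" is one flat list of numbers, 4 for each row, row after row: the shift along the world's x, y, z in mm, then the turn about the world's z in degrees. A call has exactly 8 rows; each row is the pose to reach, as a shift and turn from the pose commanded when the call began; what a row does not reach only later rows make up. A row lasts 1/12 s, in which the tool goes at most 41.7 mm and 7.16 degrees, less where a joint would pass 70% of its speed; a pose out of reach is approached as far as the arm can. A call with a gripper value outside its range is refused whole. "jaw" is the closure in counts, from 0 (fully open) to 255 (shut), set as the call begins (left out, the last holds). The fingers move at their own pace and stop on an object; "force" is the grip in N (left out, the last holds). Time passes only in rows, so rows that repeat a pose let the fingers close, or fill a call up. It gives the time, the measured TCP pose, the force and the opening at its end, in the units of the state.
- ctrl.get_obs(): the state, without advancing time (a new reading comes with each control period).
- imaging.get_image(name): name is "side" or "top" or "wrist"; returns a dict with "image" (480x640x3 uint8, red, green, blue), "mtx" (3x3 intrinsics, pixels), "distortion" ([k1, k2, p1, p2, k3] as OpenCV has them; the pictures are not rectified), "R" (3x3) and "t" (3): a world point X has camera coordinates R X + t; the wrist camera has in their place "hand_eye" (4x4, takes a point from camera to tool coordinates, whose origin is the TCP and whose axes are the tool frame's). Camera axes: x right, y down, z forward; pixel columns grow to the right and rows downward; lengths in mm; the calibration is good to about 2 mm. A picture is of the moment at which its call begins: read the wrist's pose just before it. There is no depth.
- ctrl.job_done(): hands the job in, once; it reports no verdict.
Trained networks look in the newest picture that a camera, given by its name, has taken for a name from the list of things; names that differ only in an ending like _2 or _b are one class to them, and where a whole thing is asked for, a point or a joint stands for the part that bears it (a point fixed in the world has none). Each returns a list of dicts, best first, with "confidence" (0 to 1); they miss things now and then, are a little off and sometimes report something else, mostly with a low value. They report only what shows in the picture. A call takes as long as a camera call.
- spot_in(camera, name): "point" ([column, row] as shares, 0 to 1, of the picture: columns of its width, rows of its height, amid what is visible of it).
- spot_point(camera, name): "point" ([column, row] as shares, 0 to 1, of the picture: columns of its width, rows of its height: a listed point, or the origin of a listed thing).
The state is a dict: "clock": time; "qpos": joint angles; "dq": joint speeds; "tau": joint torques, N m; "ee_pos": TCP position; "eef_rot": TCP orientation; "wrist_force": force on the tool from outside, world axes, zero at the start; "moment": the same for the moment, N m; "opening": opening from 0.0 (shut) to 1.0 (fully open).
Only numpy, scipy, OpenCV 4.12 (cv2) and the standard library are available. Lean on these libraries where they do the work, as an engineer would, in place of code of your own. Each camera call takes 0.05 s, during which the arm holds its last target.

## Working session

There is one attempt and no reset: what is moved stays moved. The work goes in short steps, Python scripts to look and compute and a tool call to move; the robot and the scene stay as the last step left them, time stands still between calls to the robot, and variables do not carry over. Pictures are saved under pics/ and viewed, and the job is handed in when it is done.

Besides the shell and the picture viewer there is one more tool, called after "Call:" as name(argument=value, ...) on one line, values as JSON. apply_moves: Moves the arm, as the interface text tells. Its arguments: {"type":"object","properties":{"plan":{"type":"array","items":{"type":"number"}},"jaw":{"type":"number"},"force":{"type":"number"}},"required":["plan"]}

```bash
mkdir -p pics; cat > h.py <<'E'
import numpy as np, cv2
from bench import ctrl, imaging, spot_in, spot_point
def ray(im,pt):
    u=np.array([[[pt[0]*640,pt[1]*480]]],float)
    n=cv2.undistortPoints(u,np.array(im["mtx"],float),np.array(im["distortion"],float))[0,0]
    R=np.array(im["R"]);t=np.array(im["t"]).ravel()
    return -R.T@t, R.T@np.array([n[0],n[1],1.0])
def atz(im,pt,z):
    c,d=ray(im,pt); return c+d*(z-c[2])/d[2]
def tri(rs):
    A=np.zeros((3,3));b=np.zeros(3)
    for c,d in rs:
        d=d/np.linalg.norm(d);P=np.eye(3)-np.outer(d,d);A+=P;b+=P@c
    p=np.linalg.solve(A,b)
    return p,[np.linalg.norm(np.cross(p-c,d/np.linalg.norm(d))) for c,d in rs]
E
python3 - <<'E'
from h import *
np.set_printoptions(precision=1,suppress=True)
o=ctrl.get_obs();print({k:np.round(v,3) for k,v in o.items()})
I={}
for c in("side","top"):
    I[c]=imaging.get_image(c);cv2.imwrite(f"pics/{c}0.png",I[c]["image"][...,::-1])
for n in["knob","carousel","timer_mid","oil_bottle_mid","slip_box_mid"]:
    rs=[]
    for c in("side","top"):
        r=spot_point(c,n)
        if r:
            print(n,c,[(np.round(np.array(x["point"])*[640,480]),round(x["confidence"],2)) for x in r[:3]]);rs.append(ray(I[c],r[0]["point"]))
    if len(rs)==2:print(n,*tri(rs))
print(ctrl.get_obs()["clock"])
for c in I: print(c, ray(I[c],[.5,.5]))
E
```

```text
{'clock': np.float64(0.0), 'qpos': array([-1.2,  0.3,  1.6,  0. ,  1.3, -0. ]), 'dq': array([ 0.,  0., -0.,  0., -0.,  0.]), 'tau': array([ -0. , -41.6, -23.4,  -0. ,   0. ,   0. ]), 'ee_pos': array([ 226.3, -528.1,  230.5]), 'eef_rot': array([-0.7, -0.1,  0.7, -0.1]), 'wrist_force': array([-0.6,  0.3,  0.7]), 'moment': array([ 0., -0., -0.]), 'opening': np.float64(0.999)}
knob side [(array([353., 254.]), 0.62), (array([293., 287.]), 0.58), (array([251., 339.]), 0.28)]
knob top [(array([364., 300.]), 0.59)]
knob [511.6 -90.7 133. ] [np.float64(44.60357193970182), np.float64(44.60357193970176)]
carousel side [(array([367., 332.]), 0.77)]
carousel top [(array([377., 245.]), 0.95)]
carousel [ 577.3 -114.6   -1.1] [np.float64(1.6608232364670583), np.float64(1.6608232364668758)]
timer_mid side [(array([351., 255.]), 0.74)]
timer_mid top [(array([275., 217.]), 0.8)]
timer_mid [629.5  89.   13.1] [np.float64(0.9692096437509526), np.float64(0.9692096437511469)]
oil_bottle_mid top [(array([462., 277.]), 0.64)]
slip_box_mid side [(array([255., 338.]), 0.96)]
slip_box_mid top [(array([360., 333.]), 0.69)]
slip_box_mid [408.2 -82.9  10.5] [np.float64(2.1234079362809295), np.float64(2.1234079362808393)]
0.6
side (array([ 319.6, -677.9,  488. ]), array([ 0.3,  0.8, -0.5]))
top (array([479. ,  15. , 925.4]), array([ 0.1, -0. , -1. ]))
```

View pics/side0.png

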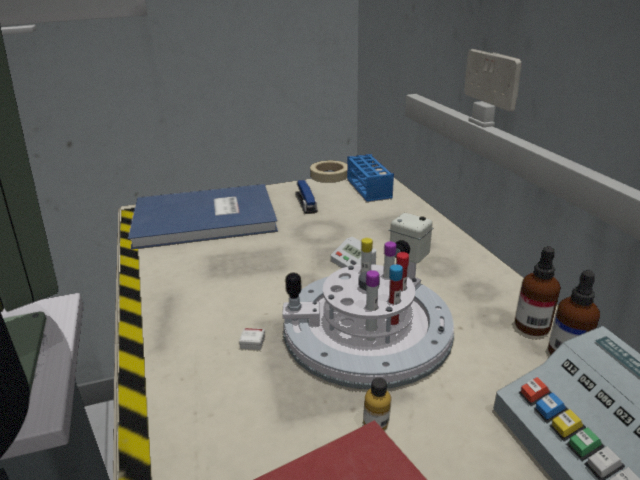

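View pics/top0.png

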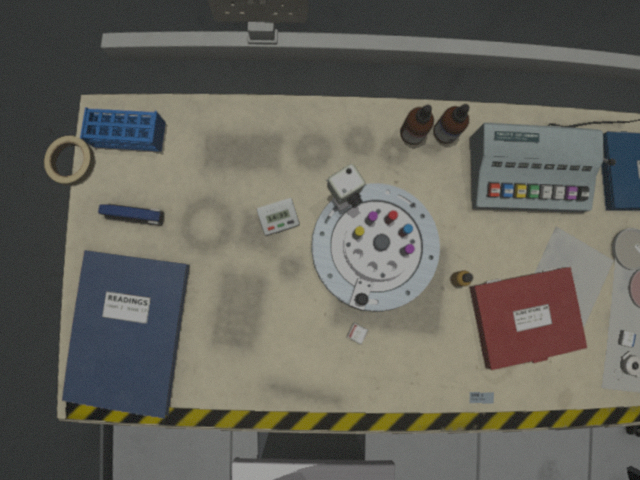

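```bash
python3 - <<'E'
from h import *
I={c:imaging.get_image(c) for c in("side","top")}
# second side candidate
p,e=tri([ray(I["side"],[293/640,287/480]),ray(I["top"],[364/640,300/480])]);print(p,e)
c=np.array([577.3,-114.6]);d=p[:2]-c;print(np.hypot(*d),np.degrees(np.arctan2(d[1],d[0])))
print(atz(I["top"],[364/640,300/480],88),atz(I["top"],[462/640,277/480],34),ctrl.get_obs()["clock"])
print(ctrl.get_obs()["eef_rot"])
E
```

```text
[471.24523989 -81.13011672  83.94725096] [np.float64(1.287736690622828), np.float64(1.2877366906228576)]
111.21081435556485 162.48479460447516
[470.03833334 -80.36003353  88.        ] [ 516.47807013 -276.74186212   34.        ] 0.7
[ 0.69268375  0.14211147 -0.69266029  0.14218045]
```

```bash
python3 - <<'E'
from h import *
from scipy.spatial.transform import Rotation as Ro
I=imaging.get_image("top")
o=ctrl.get_obs();M=Ro.from_quat(o["eef_rot"]).as_matrix();print(M.round(3),o["qpos"])
print("yaw y",np.degrees(np.arctan2(M[1,1],M[0,1])))
im=I["image"]
c=np.array([577.3,-114.6])
print("knob top seg")
cv2.imwrite("pics/topz.png",cv2.resize(im[160:330,290:460],None,fx=3.5,fy=3.5,interpolation=cv2.INTER_CUBIC)[...,::-1])
w=imaging.get_image("wrist");print(w["hand_eye"])
E
```

```text
[[ 0.     0.394 -0.919]
 [-0.    -0.919 -0.394]
 [-1.     0.    -0.   ]] [-1.18598883e+00  3.19579859e-01  1.56449706e+00  1.22449233e-05
  1.25736913e+00 -1.99953587e-02]
yaw y -66.80672090560783
knob top seg
[[ 1.90067599e-04 -3.09428622e-01  9.50922653e-01 -1.42155804e+02]
 [ 9.99998929e-01 -1.32090232e-03 -6.29696198e-04 -3.67970452e-03]
 [ 1.45092196e-03  9.50921755e-01  3.09428039e-01 -7.95497576e+01]
 [ 0.00000000e+00  0.00000000e+00  0.00000000e+00  1.00000000e+00]]
```

View pics/topz.png

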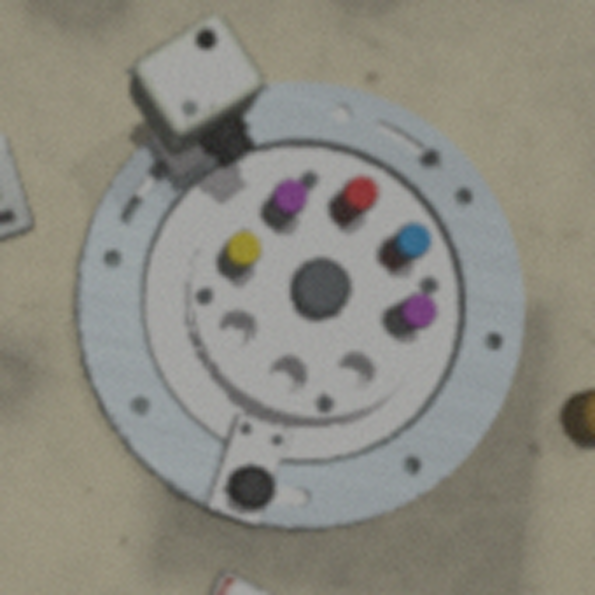

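```bash
python3 - <<'E'
from h import *
I=imaging.get_image("top")
c=np.array([577.3,-114.6])
for n,p,z in[("knobtop",(250,486),102),("slotend",(308,497),30),("hole",(413,464),30),("h2",(494,341),30),("h3",(464,195),30),("h-1",(140,405),30),("h-2",(112,258),30),("headtop?",(198,78),100),("brkt",(180,160),40),("axisknob",(321,289),90),("ringL",(77,300),20),("ringR",(525,300),20),("ringT",(302,82),20),("ringB",(302,528),20)]:
    q=atz(I,[(290+(p[0]+.5)/3.5-.5)/640,(160+(p[1]+.5)/3.5-.5)/480],z)[:2];d=q-c
    print(n,q.round(1),np.hypot(*d).round(1),np.degrees(np.arctan2(d[1],d[0])).round(1)%360)
E
```

```text
knobtop [472.7 -73.6] 112.3 158.6
slotend [ 466.7 -113.2] 110.6 179.3
hole [ 485.7 -171. ] 107.6 211.6
h2 [ 554.3 -216.3] 104.3 257.2
h3 [ 635.9 -199.9] 103.5 304.5
h-1 [515.1 -20.5] 112.8 123.5
h-2 [595.7  -3.5] 112.6 80.6
headtop? [681.4 -44.7] 125.4 33.9
brkt [649.7 -39.7] 104.2 46.0
axisknob [ 574.3 -110.4] 5.1 126.1
ringL [573.   15.2] 129.9 91.9
ringR [ 578.6 -236.8] 122.2 270.6
ringT [ 700.4 -109.7] 123.2 2.3
ringB [ 449.5 -111.5] 127.8 178.6
```

Call:
apply_moves(plan=[15,28,0,-3,34,62,0,-6,53,97,0,-9,72,132,0,-12,91,167,0,-15,110,202,0,-18,129,237,0,-21,148,272,0,-24], jaw=0, force=60)

```text
clock: 1.52
ee_pos: [375.0, -254.8, 231.6]
eef_rot: [0.707, -0.006, -0.707, -0.006]
wrist_force: [0.3, 0.2, -0.2]
opening: 1.004
```

Call:
apply_moves(plan=[18,33,-5,-3,36,66,-10,-6,54,99,-16,-9,70,130,-22,-12,84,155,-28,-15,94,172,-31,-17,98,180,-31,-18,98,180,-31,-18])

```text
clock: 2.18
ee_pos: [473.2, -74.8, 200.1]
eef_rot: [-0.698, 0.114, 0.698, 0.115]
wrist_force: [0.1, 0.9, -0.2]
opening: 1.001
```

```bash
cat >> h.py <<'E'
from scipy.spatial.transform import Rotation as Ro
def wrist():
    o=ctrl.get_obs();im=imaging.get_image("wrist")
    H=np.array(im["hand_eye"],float);T=np.eye(4);T[:3,:3]=Ro.from_quat(o["eef_rot"]).as_matrix();T[:3,3]=o["ee_pos"]
    W=np.linalg.inv(T@H);im["R"]=W[:3,:3];im["t"]=W[:3,3];return o,im
E
python3 - <<'E'
from h import *
o,w=wrist();print(o["ee_pos"],o["clock"],o["qpos"])
M=Ro.from_quat(o["eef_rot"]).as_matrix();print("yaw y",np.degrees(np.arctan2(M[1,1],M[0,1])))
cv2.imwrite("pics/w1.png",w["image"][...,::-1])
s=imaging.get_image("side");cv2.imwrite("pics/s1.png",s["image"][...,::-1]);t=imaging.get_image("top")
for n in("knob","carousel"):
  rs={}
  for c,im in(("wrist",w),("side",s),("top",t)):
    r=spot_point(c,n)
    for x in r[:2]: print(n,c,np.array(x["point"])*[640,480],x["confidence"],atz(im,x["point"],88 if n=="knob" else 0))
    if r: rs[c]=ray(im,r[0]["point"])
  if len(rs)>1: print(tri(list(rs.values())))
E
```

```text
[473.21380869 -74.83806146 200.11149749] 2.1833 [-1.81114379e-01  1.93316042e-01  1.82362442e+00  4.31999253e-04
  1.12480516e+00  1.71496349e+00]
yaw y -108.64794016855534
knob wrist [321.728 233.28 ] 0.89 [470.57730944 -77.43041715  88.        ]
knob side [293.504 284.784] 0.8 [473.23131334 -82.15444974  88.        ]
(array([472.17815773, -78.26543392,  86.63334428]), [np.float64(2.1322028597955835), np.float64(2.132202859795425)])
carousel wrist [317.504  63.312] 0.68 [ 578.09991599 -110.98565677    0.        ]
carousel side [368.192 332.88 ] 0.78 [ 5.75283579e+02 -1.17702213e+02  5.68434189e-14]
carousel top [376.128 246.192] 0.56 [ 576.30597123 -113.50100431    0.        ]
(array([ 577.57896241, -112.64308527,   -4.18053092]), [np.float64(1.7621504936386048), np.float64(0.1748562991663508), np.float64(1.6589245877737837)])
```

View pics/w1.png

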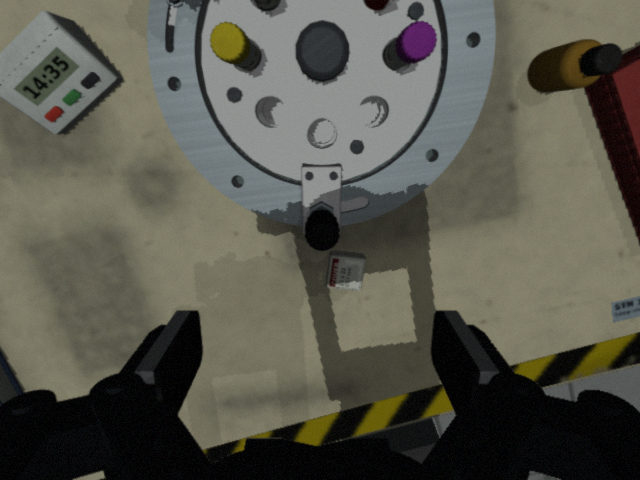

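View pics/s1.png

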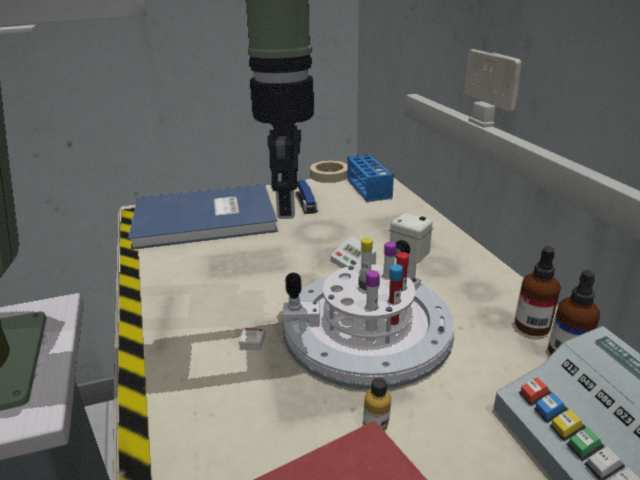

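Call:
apply_moves(plan=[-1,-3,-20,0,-1,-3,-45,0,-1,-3,-70,0,-1,-3,-90,0,-1,-3,-108,0,-1,-3,-122,0,-1,-3,-129,0,-1,-3,-129,0], jaw=90)

```text
clock: 3.3
ee_pos: [470.4, -79.6, 70.1]
eef_rot: [-0.696, 0.116, 0.699, 0.116]
wrist_force: [0.3, -0.5, 0.2]
opening: 0.648
```

```bash
python3 - <<'E'
from h import *
o,w=wrist();print(o["ee_pos"],o["clock"],o["wrist_force"],o["opening"])
s=imaging.get_image("side")
a=w["image"];b=cv2.resize(s["image"][200:380,200:440],None,fx=2.5,fy=2.5)
cv2.imwrite("pics/w2.png",a[...,::-1]);cv2.imwrite("pics/s2.png",b[...,::-1])
for c,im in(("wrist",w),("side",s)):
    r=spot_point(c,"knob")
    for x in r[:1]: print(c,np.array(x["point"])*[640,480],x["confidence"],atz(im,x["point"],88))
E
```

```text
[470.44153034 -79.60107617  70.09273804] 3.3 [ 0.32506284 -0.51476169  0.24066989] 0.6478572407458668
wrist [309.824 335.52 ] 0.62 [472.81800386 -77.69854592  88.        ]
side [367.68  331.008] 0.67 [ 530.06168479 -215.11633843   88.        ]
```

View pics/w2.png

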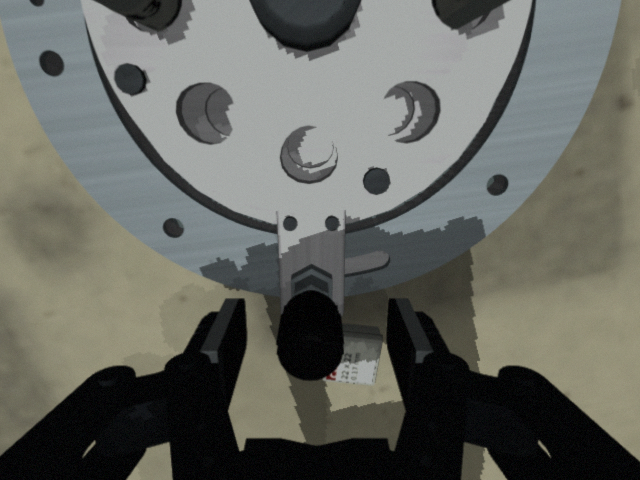

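View pics/s2.png

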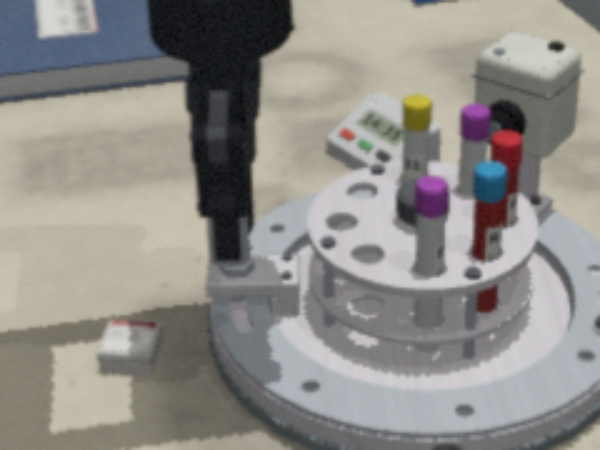

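Call:
apply_moves(plan=[2,2,0,0,2,2,0,0,2,2,0,0,2,2,0,0,2,2,0,0,2,2,0,0,2,2,0,0,2,2,0,0], jaw=255, force=50)

```text
clock: 4.17
ee_pos: [474.0, -77.6, 72.1]
eef_rot: [0.698, -0.116, -0.697, -0.116]
wrist_force: [-1.7, -0.4, 5.6]
opening: 0.243
```

```bash
python3 - <<'E'
from h import *
o,w=wrist();print(o["ee_pos"],o["clock"],o["wrist_force"],o["opening"],o["moment"])
cv2.imwrite("pics/w3.png",w["image"][...,::-1])
E
```

```text
[473.97477347 -77.5750659   72.06460316] 4.1667 [-1.66230987 -0.35162038  5.6323074 ] 0.24253404365987238 [ 0.1024002   0.08726777 -0.00406922]
```

View pics/w3.png

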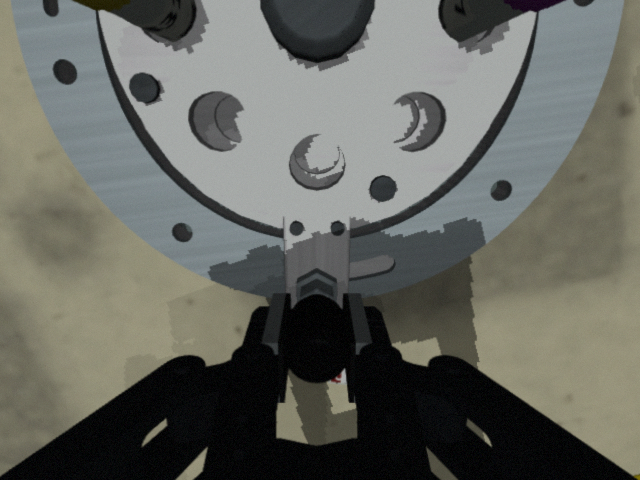

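Call:
apply_moves(plan=[0,0,2,0,0,0,4,0,0,0,6,0,0,0,8,0,0,0,10,0,0,0,12,0,0,0,13.5,0,0,0,13.5,0])

```text
clock: 4.88
ee_pos: [473.8, -77.6, 85.0]
eef_rot: [0.698, -0.116, -0.697, -0.115]
wrist_force: [4.1, -0.8, -6.8]
opening: 0.238
```

```bash
python3 - <<'E'
from h import *
o,w=wrist();print(o["ee_pos"],o["clock"],o["wrist_force"],o["opening"],o["moment"])
cv2.imwrite("pics/w4.png",w["image"][...,::-1])
s=imaging.get_image("side");b=cv2.resize(s["image"][200:380,200:440],None,fx=2.5,fy=2.5);cv2.imwrite("pics/s4.png",b[...,::-1])
E
```

```text
[473.79946566 -77.60560121  85.04244026] 4.8833 [ 4.08253589 -0.76007283 -6.78985646] 0.23813057465149473 [-0.0546568  -0.78571043  0.03507101]
```

View pics/s4.png

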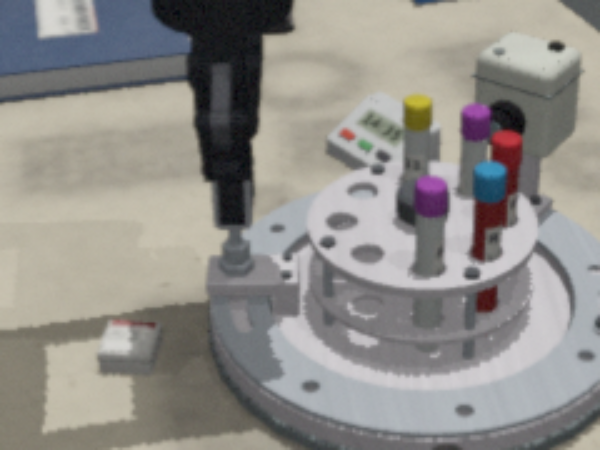

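View pics/w4.png

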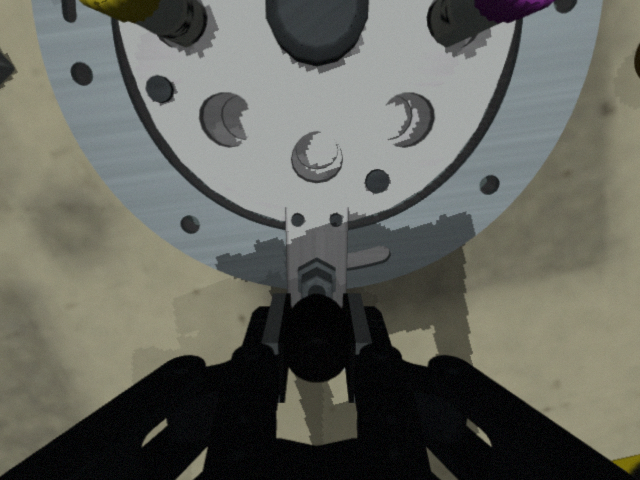

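```bash
python3 - <<'E'
import numpy as np
d=np.array([-102.5,34.4])
for a in [2,5,9,13,17,21,24,26,27,28,29,30,32,34,36,38,40,42,44,46,48,50,52,54,56,58]:
    r=np.radians(a);R=np.array([[np.cos(r),-np.sin(r)],[np.sin(r),np.cos(r)]]);print(a,(R@d-d).round(1),round(r,3))
E
```

```text
2 [-1.1 -3.6] 0.035
5 [-2.6 -9.1] 0.087
9 [ -4.1 -16.5] 0.157
13 [ -5.1 -23.9] 0.227
17 [ -5.6 -31.5] 0.297
21 [ -5.5 -39. ] 0.367
24 [ -5.1 -44.7] 0.419
26 [ -4.7 -48.4] 0.454
27 [ -4.4 -50.3] 0.471
28 [ -4.2 -52.1] 0.489
29 [ -3.8 -54. ] 0.506
30 [ -3.5 -55.9] 0.524
32 [ -2.7 -59.5] 0.559
34 [ -1.7 -63.2] 0.593
36 [ -0.6 -66.8] 0.628
38 [  0.6 -70.4] 0.663
40 [  1.9 -73.9] 0.698
42 [  3.3 -77.4] 0.733
44 [  4.9 -80.9] 0.768
46 [  6.6 -84.2] 0.803
48 [  8.3 -87.6] 0.838
50 [ 10.3 -90.8] 0.873
52 [ 12.3 -94. ] 0.908
54 [ 14.4 -97.1] 0.942
56 [  16.7 -100.1] 0.977
58 [  19.  -103.1] 1.012
```

Call:
apply_moves(plan=[-1.1,-3.6,0,2,-2.6,-9.1,0,5,-4.1,-16.5,0,9,-5.1,-23.9,0,13,-5.6,-31.5,0,17,-5.5,-39,0,21,-5.1,-44.7,0,24,-4.2,-52.1,0,28])

```text
clock: 5.65
ee_pos: [469.3, -129.4, 84.7]
eef_rot: [0.705, 0.058, -0.705, 0.057]
wrist_force: [5.5, 0.9, -8.2]
opening: 0.243
```

```bash
python3 - <<'E'
from h import *
o,w=wrist();print(o["ee_pos"],o["clock"],o["wrist_force"],o["opening"],o["moment"])
cv2.imwrite("pics/w5.png",w["image"][...,::-1])
t=imaging.get_image("top");s=imaging.get_image("side")
b=cv2.resize(s["image"][200:380,200:440],None,fx=2.5,fy=2.5);cv2.imwrite("pics/s5.png",b[...,::-1])
E
```

```text
[ 469.34775005 -129.36663546   84.72313477] 5.65 [ 5.53478209  0.9387674  -8.22167633] 0.24327903751518692 [ 0.218181   -0.90144706 -0.05903425]
```

View pics/w5.png

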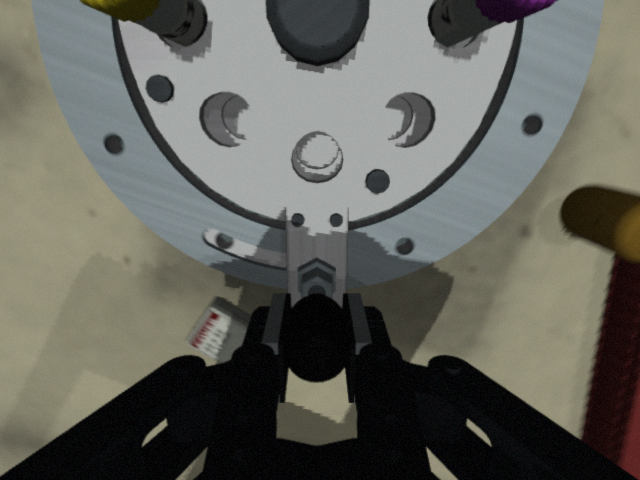

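View pics/s5.png

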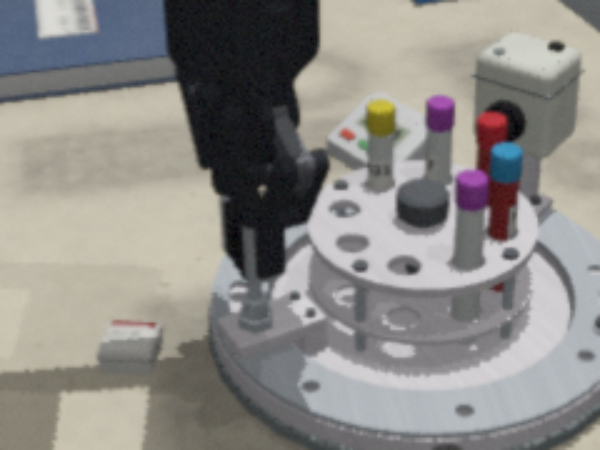

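Call:
apply_moves(plan=[0,0,-0.5,0,0,0,-1,0,0,0,-1.5,0,0,0,-2,0,0,0,-2,0,0,0,-2,0,0,0,-2,0,0,0,-2,0])

```text
clock: 6.47
ee_pos: [469.4, -129.4, 82.9]
eef_rot: [0.705, 0.057, -0.705, 0.057]
wrist_force: [5.4, 0.2, -6.1]
opening: 0.236
```

Call:
apply_moves(plan=[0,0,-0.3,0,0,0,-0.6,0,0,0,-0.6,0,0,0,-0.6,0,0,0,-0.6,0,0,0,-0.6,0,0,0,-0.6,0,0,0,-0.6,0])

```text
clock: 7.13
ee_pos: [469.4, -129.5, 82.5]
eef_rot: [0.705, 0.057, -0.705, 0.057]
wrist_force: [3.6, 4.1, 1.6]
opening: 0.241
```

Call:
apply_moves(plan=[0,0,0,0,0,0,0,0,0,0,0,0,0,0,0,0,0,0,-1,0,0,0,-2,0,0,0,-3,0,0,0,-4,0], jaw=176)

```text
clock: 7.8
ee_pos: [469.1, -129.7, 78.1]
eef_rot: [-0.705, -0.057, 0.705, -0.057]
wrist_force: [0.4, 0.1, -0.1]
opening: 0.309
```

```bash
cat >> h.py <<'E'
def snap(n):
    o,w=wrist();s=imaging.get_image("side")
    print(o["ee_pos"].round(1),o["clock"],o["wrist_force"].round(1),o["opening"],o["moment"].round(2))
    a=w["image"][120:420,120:520];b=cv2.resize(s["image"][220:360,220:407],(400,300))
    cv2.imwrite(f"pics/{n}.png",np.hstack([a,b])[...,::-1])
E
python3 - <<'E'
from h import *
snap("c6")
E
```

```text
[ 469.1 -129.7   78.1] 7.8 [ 0.4  0.1 -0.1] 0.30899074590817577 [-0.04  0.03  0.02]
```

View pics/c6.png

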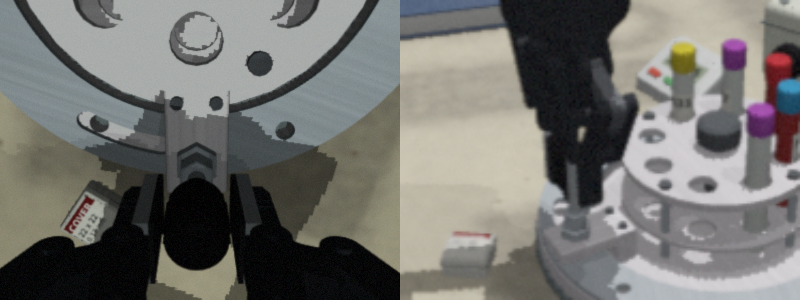

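Call:
apply_moves(plan=[0.1,-0.7,0,0.4,0.3,-1.4,0,0.8,0.4,-2.1,0,1.2,0.5,-2.8,0,1.5,0.7,-3.5,0,1.9,0.8,-4.2,0,2.3,1,-4.9,0,2.7,1.1,-5.6,0,3])

```text
clock: 8.57
ee_pos: [470.3, -134.9, 78.3]
eef_rot: [-0.703, -0.075, 0.703, -0.075]
wrist_force: [0.6, 6.3, 1.3]
opening: 0.309
```

```bash
python3 - <<'E'
from h import *
snap("c7")
E
```

```text
[ 470.3 -134.9   78.3] 8.5667 [0.6 6.3 1.3] 0.3094741898913875 [ 0.92 -0.06 -0.02]
```

View pics/c7.png

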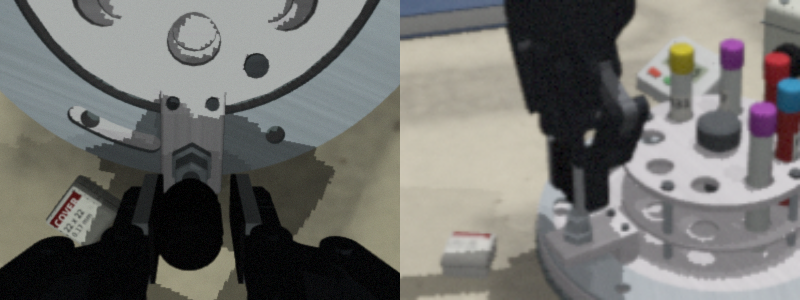

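Call:
apply_moves(plan=[0.2,-0.9,0,0.5,0.4,-1.8,0,1,0.7,-2.7,0,1.5,0.9,-3.6,0,2,1.1,-4.5,0,2.5,1.4,-5.5,0,3,1.4,-5.5,0,3,1.4,-5.5,0,3])

```text
clock: 9.33
ee_pos: [471.8, -141.1, 78.2]
eef_rot: [0.701, 0.093, -0.701, 0.094]
wrist_force: [-0.5, 0.0, 0.4]
opening: 0.309
```

Call:
apply_moves(plan=[0.1,-0.5,0,0.3,0.3,-1,0,0.6,0.4,-1.5,0,0.9,0.6,-2.1,0,1.2,0.6,-2.1,0,1.2,0.6,-2.1,0,1.2,0.6,-2.1,0,1.2,0.6,-2.1,0,1.2])

```text
clock: 10.0
ee_pos: [472.3, -143.0, 78.2]
eef_rot: [-0.7, -0.101, 0.7, -0.101]
wrist_force: [0.0, 0.5, 0.4]
opening: 0.307
```

Call:
apply_moves(plan=[0.1,-0.5,0,0.3,0.3,-1,0,0.6,0.5,-1.5,0,0.9,0.6,-2.1,0,1.2,0.6,-2.1,0,1.2,0.6,-2.1,0,1.2,0.6,-2.1,0,1.2,0.6,-2.1,0,1.2])

```text
clock: 10.67
ee_pos: [473.0, -145.1, 78.2]
eef_rot: [0.699, 0.108, -0.699, 0.108]
wrist_force: [-0.4, 0.2, 0.6]
opening: 0.313
```

Call:
apply_moves(plan=[0.2,-0.5,0,0.3,0.4,-1,0,0.6,0.5,-1.5,0,0.9,0.7,-2.1,0,1.2,0.7,-2.1,0,1.2,0.7,-2.1,0,1.2,0.7,-2.1,0,1.2,0.7,-2.1,0,1.2])

```text
clock: 11.33
ee_pos: [473.7, -147.2, 78.2]
eef_rot: [0.698, 0.115, -0.698, 0.116]
wrist_force: [-0.2, 0.2, -1.3]
opening: 0.307
```

```bash
python3 - <<'E'
from h import *
snap("c8")
E
```

```text
[ 473.7 -147.2   78.2] 11.3333 [-0.2  0.2 -1.3] 0.30688157033501917 [0.1  0.   0.02]
```

View pics/c8.png

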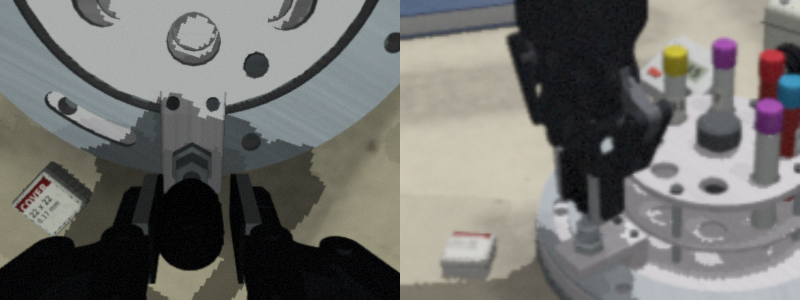

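Call:
apply_moves(plan=[0.3,-0.9,0,0.5,0.7,-1.8,0,1,1,-2.7,0,1.5,1.3,-3.6,0,2,1.6,-4.5,0,2.5,2,-5.3,0,3,2,-5.3,0,3,2,-5.3,0,3])

```text
clock: 12.1
ee_pos: [475.8, -152.6, 78.3]
eef_rot: [0.694, 0.134, -0.694, 0.134]
wrist_force: [-0.4, 0.8, 0.6]
opening: 0.309
```

```bash
python3 - <<'E'
from h import *
snap("c9")
E
```

```text
[ 475.8 -152.6   78.3] 12.1 [-0.4  0.8  0.6] 0.3091490258616201 [-0.01 -0.01  0.06]
```

View pics/c9.png

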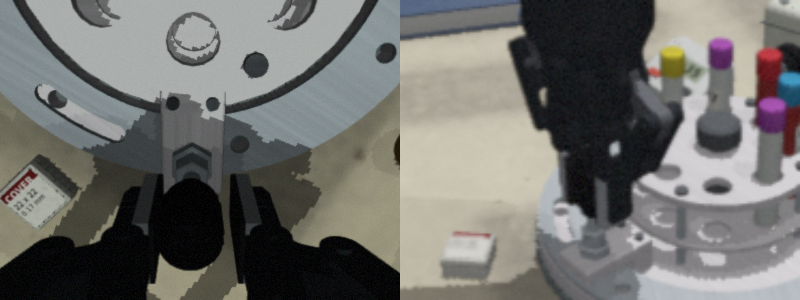

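Call:
apply_moves(plan=[0.5,-1.1,0,0.7,1,-2.3,0,1.3,1.5,-3.5,0,2,2,-4.6,0,2.7,2.5,-5.8,0,3.3,3.1,-6.9,0,4,3.1,-6.9,0,4,3.1,-6.9,0,4])

```text
clock: 12.87
ee_pos: [478.9, -159.6, 78.2]
eef_rot: [0.689, 0.158, -0.689, 0.158]
wrist_force: [-0.3, -0.1, 0.4]
opening: 0.313
```

```bash
python3 - <<'E'
from h import *
snap("c10")
E
```

```text
[ 478.9 -159.6   78.2] 12.8667 [-0.3 -0.1  0.4] 0.31311193277176974 [0.05 0.02 0.02]
```

View pics/c10.png

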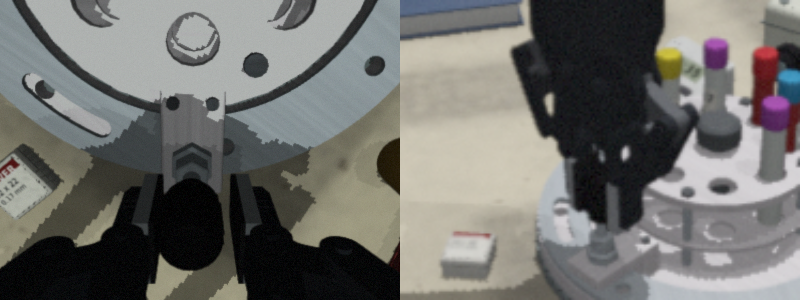

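Call:
apply_moves(plan=[0.2,-0.4,0,0.3,0.5,-0.9,0,0.5,0.7,-1.3,0,0.8,0.9,-1.7,0,1,0.9,-1.7,0,1,0.9,-1.7,0,1,0.9,-1.7,0,1,0.9,-1.7,0,1])

```text
clock: 13.63
ee_pos: [479.6, -161.0, 78.2]
eef_rot: [-0.688, -0.164, 0.688, -0.164]
wrist_force: [0.5, 0.1, 0.4]
opening: 0.309
```

Call:
apply_moves(plan=[0.2,-0.4,0,0.3,0.5,-0.9,0,0.5,0.7,-1.3,0,0.8,0.9,-1.7,0,1,0.9,-1.7,0,1,0.9,-1.7,0,1,0.9,-1.7,0,1,0.9,-1.7,0,1])

```text
clock: 14.3
ee_pos: [480.6, -162.7, 78.2]
eef_rot: [0.686, 0.17, -0.686, 0.17]
wrist_force: [-1.3, -0.1, 0.2]
opening: 0.31
```

Tool at 46.6°. Continue one step at a time.

Call:
apply_moves(plan=[0.2,-0.4,0,0.3,0.5,-0.8,0,0.5,0.7,-1.2,0,0.8,0.9,-1.6,0,1,0.9,-1.6,0,1,0.9,-1.6,0,1,0.9,-1.6,0,1,0.9,-1.6,0,1])

```text
clock: 14.97
ee_pos: [481.5, -164.3, 78.2]
eef_rot: [0.685, 0.176, -0.685, 0.176]
wrist_force: [-0.0, 0.8, -0.7]
opening: 0.308
```

Call:
apply_moves(plan=[0.2,-0.4,0,0.3,0.5,-0.8,0,0.5,0.7,-1.2,0,0.8,0.9,-1.6,0,1,0.9,-1.6,0,1,0.9,-1.6,0,1,0.9,-1.6,0,1,0.9,-1.6,0,1])

```text
clock: 15.63
ee_pos: [482.4, -165.9, 78.3]
eef_rot: [0.683, 0.182, -0.683, 0.182]
wrist_force: [1.0, -0.5, 0.4]
opening: 0.312
```

```bash
python3 - <<'E'
from h import *
snap("c11")
E
```

```text
[ 482.4 -165.9   78.3] 15.6333 [ 1.  -0.5  0.4] 0.3116211944197793 [ 0.08 -0.03  0.  ]
```

View pics/c11.png

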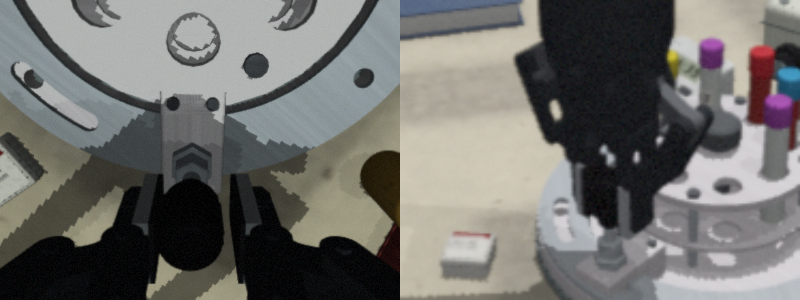

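Call:
apply_moves(plan=[0.2,-0.3,0,0.2,0.4,-0.6,0,0.4,0.6,-1,0,0.6,0.8,-1.3,0,0.8,0.8,-1.3,0,0.8,0.8,-1.3,0,0.8,0.8,-1.3,0,0.8,0.8,-1.3,0,0.8])

```text
clock: 16.4
ee_pos: [483.2, -167.2, 78.3]
eef_rot: [0.682, 0.186, -0.682, 0.187]
wrist_force: [-0.9, 0.0, 0.8]
opening: 0.312
```

Call:
apply_moves(plan=[0.2,-0.3,0,0.2,0.4,-0.6,0,0.4,0.6,-1,0,0.6,0.8,-1.3,0,0.8,0.8,-1.3,0,0.8,0.8,-1.3,0,0.8,0.8,-1.3,0,0.8,0.8,-1.3,0,0.8])

```text
clock: 17.07
ee_pos: [484.1, -168.5, 78.3]
eef_rot: [0.681, 0.191, -0.681, 0.191]
wrist_force: [-0.5, 0.3, -0.6]
opening: 0.308
```

Call:
apply_moves(plan=[0.2,-0.3,0,0.2,0.4,-0.6,0,0.4,0.6,-1,0,0.6,0.8,-1.3,0,0.8,0.8,-1.3,0,0.8,0.8,-1.3,0,0.8,0.8,-1.3,0,0.8,0.8,-1.3,0,0.8])

```text
clock: 17.73
ee_pos: [485.1, -169.9, 78.4]
eef_rot: [0.68, 0.196, -0.679, 0.196]
wrist_force: [1.4, -0.2, 0.6]
opening: 0.312
```

```bash
python3 - <<'E'
from h import *
snap("c12")
E
```

```text
[ 485.1 -169.9   78.4] 17.7333 [ 1.4 -0.2  0.6] 0.3123455849761886 [-0.11 -0.14 -0.03]
```

View pics/c12.png

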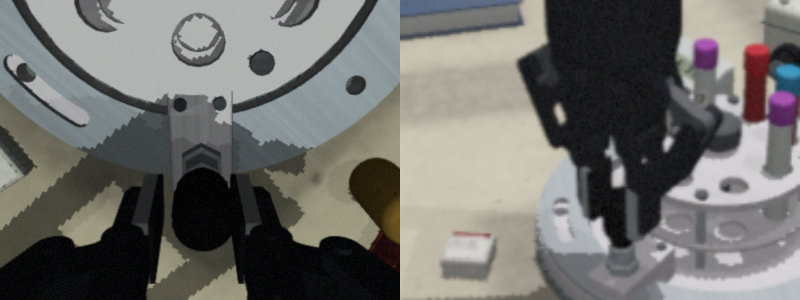

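Call:
apply_moves(plan=[0,0,0,0,0,0,0,0,0,0,0,0,0,0,0,0,0,0,2,0,0,0,10,0,0,0,25,0,0,0,40,0], jaw=110)

```text
clock: 18.5
ee_pos: [484.5, -169.6, 118.9]
eef_rot: [-0.679, -0.196, 0.68, -0.196]
wrist_force: [0.5, -0.9, -0.2]
opening: 0.57
```

Call:
apply_moves(plan=[-5,0,25,0,-10,0,50,0,-20,0,75,0,-30,0,90,0,-40,0,95,0,-50,0,95,0,-60,0,95,0,-60,0,95,0])

```text
clock: 19.17
ee_pos: [421.9, -169.2, 212.1]
eef_rot: [-0.678, -0.197, 0.681, -0.195]
wrist_force: [0.5, -0.1, 0.3]
opening: 0.571
```

```bash
python3 - <<'E'
from h import *
o,w=wrist();s=imaging.get_image("side");t=imaging.get_image("top")
print(o["ee_pos"],o["clock"],o["wrist_force"])
cv2.imwrite("pics/w13.png",w["image"][...,::-1]);cv2.imwrite("pics/s13.png",cv2.resize(s["image"][220:400,240:480],None,fx=3,fy=3,interpolation=cv2.INTER_CUBIC)[...,::-1])
rs=[]
for c,im in(("wrist",w),("side",s),("top",t)):
    r=spot_point(c,"knob")
    for x in r[:2]: print(c,np.array(x["point"])*[640,480],x["confidence"],atz(im,x["point"],88))
    if r: rs.append(ray(im,r[0]["point"]))
print(tri(rs)); print(tri(rs[:2]))
E
```

```text
[ 421.93137937 -169.16344057  212.10798965] 19.1667 [ 0.5079597  -0.10723157  0.31109233]
wrist [372.096 148.08 ] 0.66 [ 485.90835765 -171.55264369   88.        ]
side [321.984 318.912] 0.58 [ 485.16228588 -171.87373034   88.        ]
top [413.312 291.792] 0.44 [ 486.16006669 -169.23245655   88.        ]
(array([ 485.89765704, -170.56784814,   86.84438995]), [np.float64(1.1620944433666047), np.float64(0.2957966272199818), np.float64(1.0908639788586116)])
(array([ 485.60554202, -171.51876131,   87.65948929]), [np.float64(0.3112160183793759), np.float64(0.31121601837932655)])
```

View pics/s13.png

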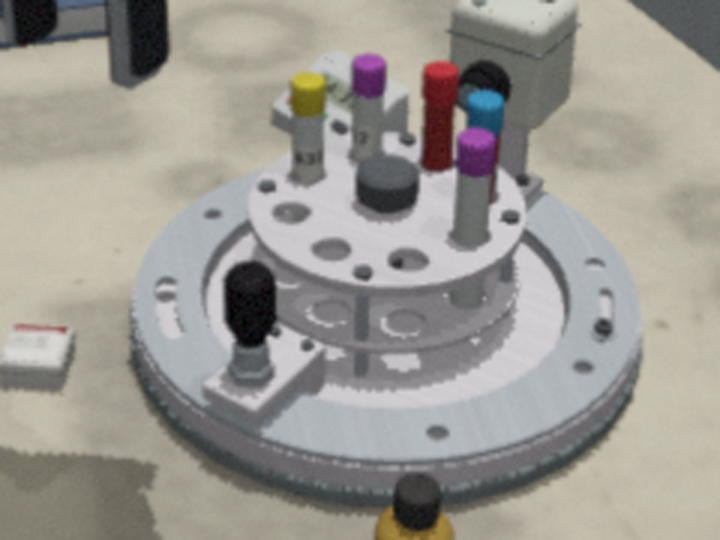

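View pics/w13.png

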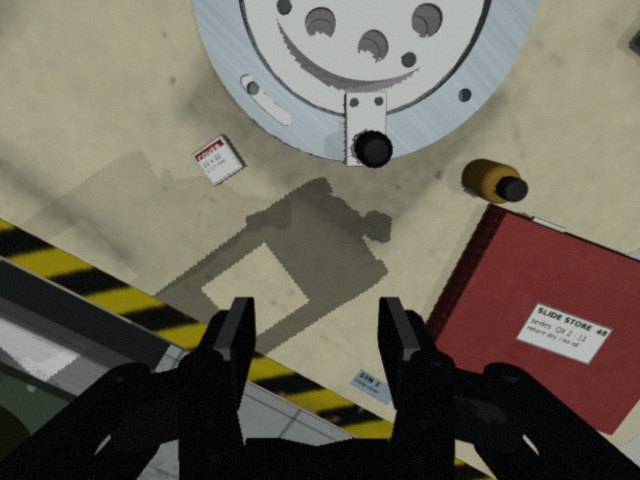

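```bash
python3 - <<'E'
from h import *
a=cv2.imread("pics/side0.png")[255:345,255:345]
s=imaging.get_image("side")["image"][...,::-1][285:375,280:370]
cv2.imwrite("pics/cmp.png",cv2.resize(np.hstack([a,s]),None,fx=4.4,fy=4.4,interpolation=cv2.INTER_CUBIC))
E
```

```text
(no output)
```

View pics/cmp.png

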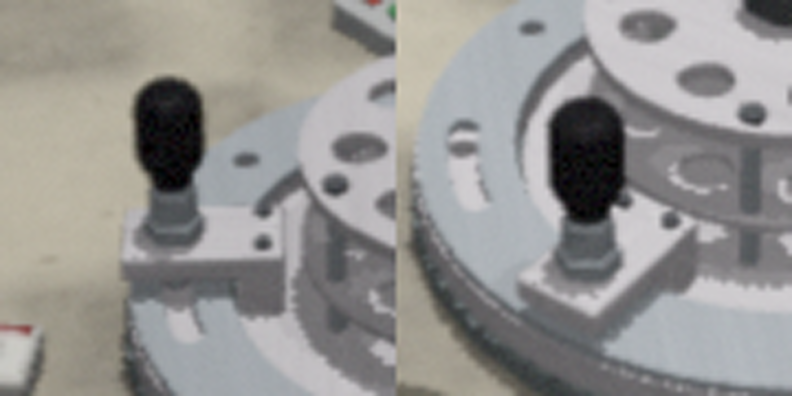

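```bash
python3 - <<'E'
from h import *
print(ctrl.job_done(), ctrl.get_obs()["clock"])
E
```

```text
the job is handed in; nothing more can be done
the job is handed in; nothing more can be done
```

The carousel now stands at the next hole with the pin home, and the job is handed in. I finished moving at about 19 s of the 51 s allowed. No verdict was reported.

I drew the pin about 13 mm and turned the carousel anticlockwise to about 0.49 rad, past the slot. I then set the tip down on the ring and opened the fingers to a loose cage around the knob. From there I nudged it round in small pushes until the spring dropped the pin into the hole. No push-back showed on the pin after that drop. I then opened the fingers and backed away.

**Last checks:**
- **Pin height:** the wrist and side cameras put the knob at 87.7 mm, against 88 mm when home; all three cameras together gave 86.8 mm. The knob's height above its sleeve matches the starting picture once scaled.
- **Turret angle:** about 0.90 rad, which is the first hole after loading and opposite the reading head.
- **Robot:** it stands clear, with wrist force near zero.
- **Loose things:** the cover slip box and the bottle look undisturbed in the last pictures. The timer shows only partly, behind the tubes. I did not re-measure any of the three.

**Disagreements and limits:**
- Camera estimates of the knob and carousel positions differed by up to about 2 mm.
- In the middle of the search, where the pictures showed the hole still well ahead, I took longer pushes of 5 to 7.5 mm. I went back to 1.5 to 2 mm before reaching it.
- One early push read about 6 N on the wrist. It fell to zero on the next step, well before the hole.

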